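# Change the feed roll of a bench cable feeder

### The arm

A 6-joint arm with a two-finger parallel gripper is mounted at the origin on the work surface. World frame = base frame: x ahead of the robot, y to its left, z up, the work surface at z = 0. Lengths are in m, angles in rad, forces in N, time in s.
With the tool pointing down it reaches from about 0.2 to 0.875 m from the base axis. Payload 3.4 kg.
Tool frame: the origin (TCP) lies on the centre line of the jaws, within the pads' length; the fingertips stand 25 mm ahead of it and the grasp point (between the pads) lies 6 mm ahead of it; x points along the fingers, z is the direction in which the jaws open and shut, and the axes are right-handed (so a half turn about x gives the same grasp; the last joint's range is limited). The gripper opens to 94 mm and grips with 3 to 60 N. Pads are 16 mm wide; open, the fingers measure 119 mm over their backs; the gripper's body (75 mm by 177 mm) begins 78 mm behind the grasp point.
Start: joints at [-1.408, 0.276, 1.505, -0, 1.361, -0.121], TCP at [0.161, -0.552, 0.23] pointing down, gripper open.
Joint ranges: [-2.89, 2.89], [-0.75, 2.08], [0.22, 2.7], [-1.18, 4.32], [0.11, 2.71], [-2.7, 2.7]. Speed limits (rad/s): [2.57, 2.57, 3.14, 3.14, 3.14, 3.14].

### API

Orientations are given as a 3x3 rotation matrix whose columns are the frame's x, y, z axes.
In Python, from rig import * gives the robot as it stands.
- The arm moves only by the tool apply_moves, never from a script. Its argument "commands" is text: rows parted by semicolons, each of 5 numbers parted by spaces: the opening, from -1 (shut) to 1 (fully open), then the shift along the tool's x, y, z in mm, then the turn about the tool's x in rad. In form: hand x y z turn; .... A call has 1 to 10 rows; each row is the pose to reach, as a shift and turn from the pose measured when the call began, along the tool's axes at that moment; what a row does not reach only later rows make up. A row lasts 1/8 s, in which the tool goes at most 62.5 mm and 10.7 degrees, less where a joint would pass 70% of its speed; a pose out of reach is approached as far as the arm can. A call with a gripper value outside its range is refused whole. The fingers move at their own pace and stop on an object; the grip force is fixed at half the most. Time passes only in rows, so rows that repeat a pose let the fingers close. It gives the time, the measured TCP pose, the force and the opening at its end, in the units of the state.
- read_state(): the state, without advancing time (a new reading comes with each control period).
- grab_frame(name): name is "side" or "top"; returns the picture (400x640x3 uint8, blue, green, red); there is no depth.
- get_calibration(name): a dict with "K" (3x3 intrinsics, pixels), "dist_coeffs" ([k1, k2, p1, p2, k3] as OpenCV has them; the pictures are not rectified), "rvec" (rotation vector, rad) and "tvec" (3), from world to camera coordinates, as OpenCV has them. Camera axes: x right, y down, z forward; pixel columns grow to the right and rows downward; lengths in m; the calibration is good to about 2 mm. A picture is of the moment at which its call begins. get_calibration takes no time and is no camera call.
- finish_job(): hands the job in, once; it reports no verdict.
The state is a dict: "t": time; "qpos": joint angles; "joint_velocities": joint speeds; "joint_efforts": joint torques, N m; "position": TCP position; "orientation": TCP orientation; "force": force on the tool from outside, world axes, zero at the start; "moment": the same for the moment, N m; "width": finger opening in m.
Only numpy, scipy, OpenCV 4.12 (cv2) and the standard library are available. Lean on these libraries where they do the work, as an engineer would, in place of code of your own. Each camera call takes 0.05 s, during which the arm holds its last target.

### The job

Fit the geared feed roll to the cable feeder: put it, gear rim down, on the empty stub shaft and rock it about its axis while lowering it, without forcing the teeth, until they drop into mesh with the drive gear and the roll sits fully home on its shoulder. Then swing the pressure arm in until its roller rests against the feed roll, let go, and leave the other things on the bench where they are.

Things in the scene. Friction and masses are not known exactly. Their poses are not given: they have to be found in the camera images.
- feed_roll: Feed roll to fit, loose (about 0.32 kg), standing on its gear rim. Origin: centre of its underside. Bottom up: steel spur gear rim of 16 teeth, module 4 mm, 72 mm over the tips, 10 mm thick; dark grooved roll 48 mm in diameter, 16 mm high; bright twelve-sided hub 30 mm wide, 34 mm high. 60 mm high in all, 17.2 mm bore right through. x points through the middle of a tooth.
- roll_grip (a point): Place to hold the feed roll: on its axis, in the hub, 46 mm above its underside and 14 mm below its top. z is the roll's axis, up.
- shaft_seat (a point): Centre of the shoulder (28 mm diameter, 68 mm above the bench) on which the roll sits when home, at the foot of the empty upright stub shaft: 16 mm diameter, 32 mm tall, its top 6 mm tapered to 9 mm. Drive gear towards +y, pressure arm at -y. Home, roll_grip is 46 mm above this point; held upright with the teeth clashing end on, about 56 mm, then 22 mm down over the shaft; let go there, it leans.
- drive_axis (a point): On the drive gear's axis, level with the tops of its teeth: 56.3 mm from the shaft's axis, 10 mm above the shoulder. Steel spur gear, 12 teeth, module 4 mm, 56 mm over the tips, held still by the motor. The angle its teeth stand at is NOT reported and differs every time. The roll drops in within about 1.5 degrees of a right angle, which recurs every 22.5 degrees of the roll; play in mesh 1.4 mm.
- feeder: Bench cable feeder, fixed: grey housing, aluminium plate 225 mm (x) by 200 mm (y), its top 60 mm above the bench, finned motor on the +x side. Origin on the bench, right below shaft_seat; z up. On the plate two guide tubes, tops 92 mm above the bench, lie in line along x, 22 mm to the -y side of the shaft.
- pressure_arm (a joint): Angle of the pressure arm about its upright pivot, rad: 0 wide open, growing as it swings in to the shaft (clockwise from above). Its roller (36 mm diameter, half-way along) meets a seated feed roll at about 0.95. Stiff hinge: 0.3 N m, some 2 N at the knob; stays where left.
- swing_knob (a point): Centre of the black knob on the free end of the pressure arm: upright cylinder 24 mm in diameter, 24 mm high, 126 mm above the bench, 150 mm from the pivot axis; x points along the arm away from the pivot. Below it a 12 mm stem, 10 mm high, then the steel bar, 18 mm wide, its top 104 mm above the bench.
- pivot_axis (a point): On the pressure arm's pivot axis, 99 mm above the bench; feeder axes.
- spare_roller: Bystander: plain pressure roller, dark steel, no teeth, 36 mm in diameter and 12 mm high with a 25 mm collar above, 30 mm high in all, loose. Origin: centre of its underside.
- contactor: Bystander: grey and black contactor on its back, 78 by 45 by 75 mm high, loose. Origin: centre of its underside.
- screw_tray: Bystander: small open cardboard tray of screws, 100 by 75 by 35 mm high, loose. Origin: centre of its underside.

How it is judged:
By the outcome, as a careful person would: the job done as asked, in the order asked, and still so for the second after the job is handed in, with the robot touching nothing.
It also fails if it takes over 72 s, if anything falls off the work surface, if the arm or the gripper's body presses on something with over 40 N, if the wrist force passes 120 N, or if a joint passes its speed limit or range.

## Working session

There is one attempt and no reset: what is moved stays moved. The work goes in short steps, Python scripts to look and compute and a tool call to move; the robot and the scene stay as the last step left them, time stands still between calls to the robot, and variables do not carry over. Pictures are saved under pics/ and viewed, and the job is handed in when it is done.

Besides the shell and the picture viewer there is one more tool, called after ">>>" as name(argument=value, ...) on one line, values as JSON. apply_moves: Moves the arm, as the interface text tells. Its arguments: {"type":"object","properties":{"commands":{"type":"string"}},"required":["commands"]}

```bash
ls; mkdir -p pics
cat > h.py <<'E'
from rig import *
import numpy as np, cv2
def cal(n):
    c=get_calibration(n);K=np.array(c["K"],float);d=np.array(c["dist_coeffs"],float);r=np.array(c["rvec"],float);t=np.array(c["tvec"],float).reshape(3);R=cv2.Rodrigues(r)[0];return K,d,R,t
def ray(n,uv):
    K,d,R,t=cal(n);p=cv2.undistortPoints(np.array(uv,float).reshape(-1,1,2),K,d).reshape(-1,2)
    D=(R.T@np.c_[p,np.ones(len(p))].T).T;return -R.T@t,D
def onz(n,uv,z):
    C,D=ray(n,uv);return C+D*((z-C[2])/D[:,2])[:,None]
def proj(n,P):
    K,d,R,t=cal(n);return cv2.projectPoints(np.array(P,float).reshape(-1,1,3),cv2.Rodrigues(R)[0],t,K,d)[0].reshape(-1,2)
E
python3 - <<'E'
from h import *
for n in("top","side"):
    im=grab_frame(n);cv2.imwrite(f"pics/{n}0.png",im);K,d,R,t=cal(n);print(n,-R.T@t,R[2],K[0,0])
s=read_state();print(s)
E
```

```text
pics
top [ 0.30619156 -0.05349206  1.50148285] [ 1.55877765e-01  3.99674220e-04 -9.87776272e-01] 510.51043437986624
side [0.44966769 0.80594152 0.78235937] [ 0.09302053 -0.76638627 -0.63560937] 438.9531041690693
{'t': 0.1, 'qpos': array([-1.40797775e+00,  2.76512829e-01,  1.50598143e+00,  1.54560222e-06,
        1.36069506e+00, -1.21014410e-01]), 'joint_velocities': array([ 0.00015077, -0.00097658, -0.00466108,  0.00049895, -0.00023063,
       -0.00032809]), 'joint_efforts': array([ 1.84044002e-03, -4.05454981e+01, -2.37779957e+01,  7.04781641e-02,
        2.98027263e-02, -5.05536639e-05]), 'position': array([ 0.16093396, -0.55154144,  0.229712  ]), 'orientation': array([[-2.57328348e-04,  9.59989230e-01,  2.80036805e-01],
       [ 1.57579514e-03,  2.80036856e-01, -9.59987956e-01],
       [-9.99998725e-01,  1.94248521e-04, -1.58480778e-03]]), 'force': array([-0.11606148, -0.01726648,  0.01940236]), 'moment': array([ 0.00166977, -0.00208464,  0.00987303]), 'width': 0.09391663437021681}
```

View pics/top0.png

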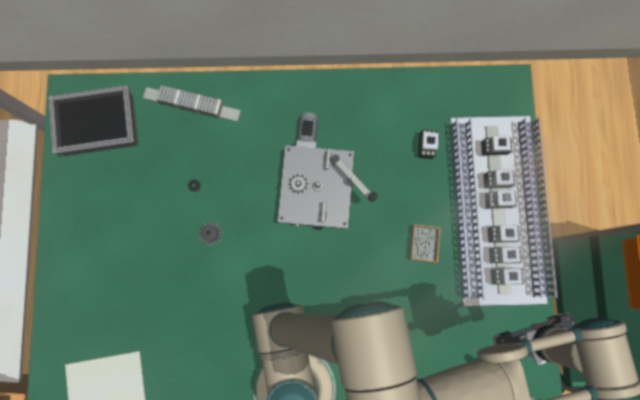

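View pics/side0.png

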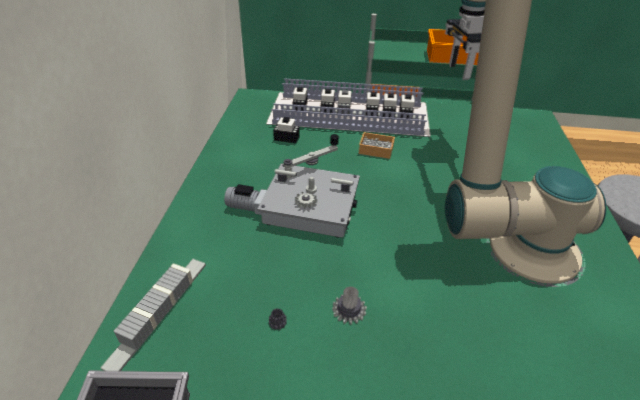

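Run:
```python
from h import *
a=cv2.imread("pics/top0.png");b=cv2.imread("pics/side0.png")
def c(im,x,y,w,h,f,n): cv2.imwrite(n,cv2.resize(im[y:y+h,x:x+w],None,fx=f,fy=f,interpolation=cv2.INTER_CUBIC))
c(a,270,110,120,125,4.8,"pics/t_f.png")
c(a,180,165,60,90,6,"pics/t_r.png")
c(b,220,120,150,120,5,"pics/s_f.png")
c(b,260,270,120,70,6,"pics/s_r.png")
```

```text
(no output)
```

View pics/t_f.png

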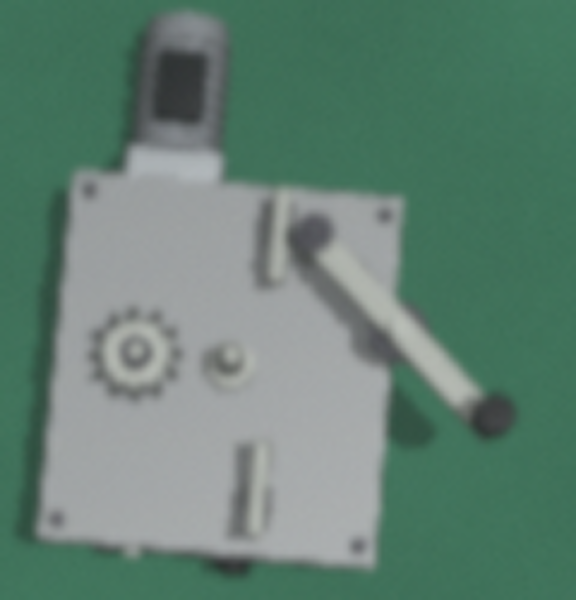

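View pics/t_r.png

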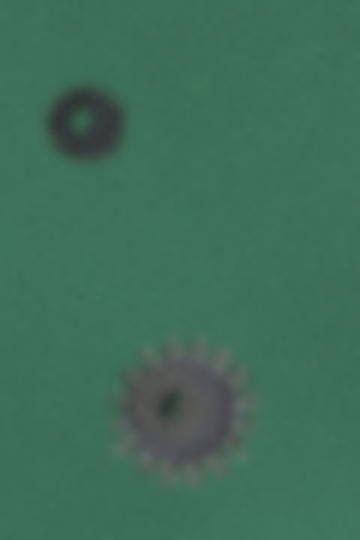

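View pics/s_f.png

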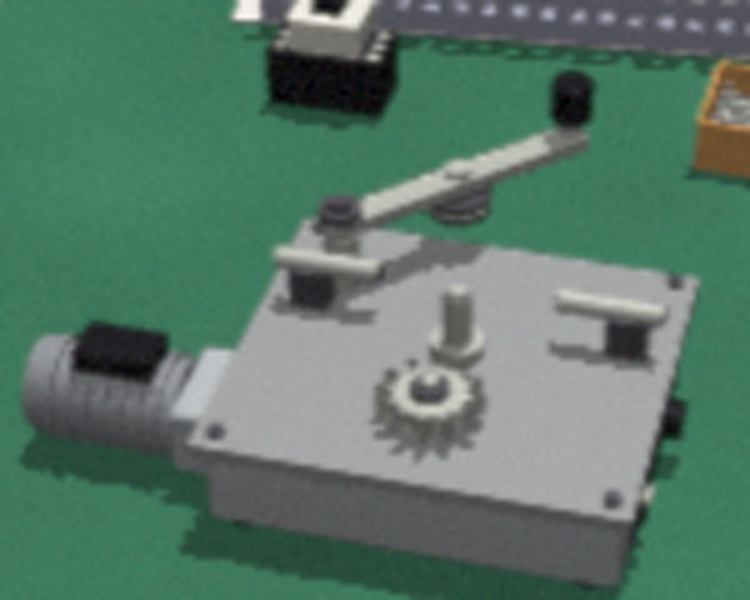

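View pics/s_r.png

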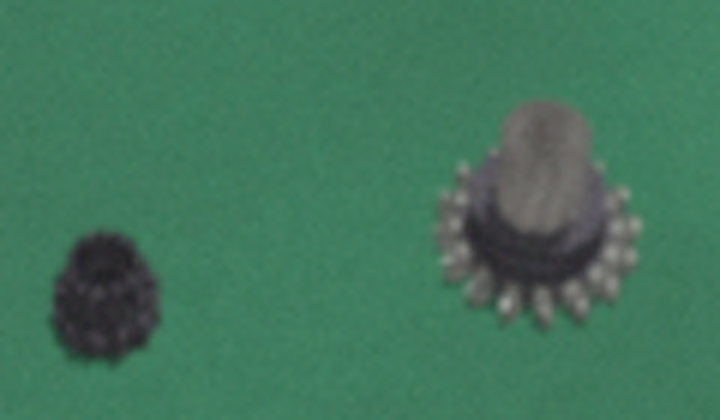

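```bash
cat > m.py <<'E'
from h import *
f=lambda x,y:(270+(x+.5)/4.8-.5,110+(y+.5)/4.8-.5)
g=lambda x,y:(220+(x+.5)/5-.5,120+(y+.5)/5-.5)
q=lambda x,y:(180+(x+.5)/6-.5,165+(y+.5)/6-.5)
w=lambda x,y:(260+(x+.5)/6-.5,270+(y+.5)/6-.5)
def tri(a,b):
    C1,D1=ray("top",[a]);C2,D2=ray("side",[b]);d1=D1[0];d2=D2[0]
    s=np.linalg.lstsq(np.c_[d1,-d2],C2-C1,rcond=None)[0];p=C1+s[0]*d1;r=C2+s[1]*d2
    return (p+r)/2,np.linalg.norm(p-r)
E
python3 - <<'E'
from m import *
np.set_printoptions(precision=4,suppress=True)
print("shafttop tri",tri(f(232,354),g(458,291)), onz("top",[f(232,354)],.1),onz("side",[g(458,291)],.1))
print("shoulder side",onz("side",[g(457,343)],.068),onz("top",[f(229,365)],.068))
print("drive",tri(f(136,352),g(428,398)),onz("top",[f(135,352)],.078),onz("side",[g(428,398)],.078))
print("knobtop",tri(f(493,415),g(573,80)),onz("top",[f(493,415)],.138),onz("side",[g(573,80)],.138))
print("pivot",tri(f(312,233),g(340,205)))
print("corners top",onz("top",[f(68,172),f(404,196),f(375,568),f(38,543)],.06))
print("corners side",onz("side",[g(310,220),g(698,280),g(632,520),g(190,445)],.06))
im=cv2.imread("pics/top0.png").astype(int);
# roll mask
def mask(n,x0,y0,x1,y1,th):
    im=cv2.imread(f"pics/{n}0.png").astype(int)[y0:y1,x0:x1]
    return ((im[...,1]-np.maximum(im[...,2],im[...,0]))<th).astype(np.uint8)
for n,b in (("top",(190,210,230,255)),("side",(325,280,375,330)),("top",(180,170,208,200)),("side",(262,300,292,335)),("top",(410,120,446,165)),("top",(400,218,446,268))):
    m=mask(n,*b,25);k,l,st,ce=cv2.connectedComponentsWithStats(m);i=1+np.argmax(st[1:,4]);print(n,st[i],ce[i]+[b[0],b[1]],onz(n,[ce[i]+[b[0],b[1]]],.01 if n=="top" else .03))
print("rolltop side",onz("side",[w(546,125)],.06))
print("bore top",onz("top",[q(170,404)],.06))
E
```

```text
shafttop tri (array([ 0.5651, -0.0774,  0.1005]), np.float64(2.0836469716458466e-05)) [[ 0.5652 -0.0774  0.1   ]] [[ 0.5652 -0.078   0.1   ]]
shoulder side [[ 0.5652 -0.0754  0.068 ]] [[ 0.5645 -0.076   0.068 ]]
drive (array([ 0.5723, -0.0211,  0.0752]), np.float64(0.0001788921196076197)) [[ 0.5717 -0.0206  0.078 ]] [[ 0.5719 -0.0178  0.078 ]]
knobtop (array([ 0.5205, -0.2226,  0.1408]), np.float64(0.0017434338339283016)) [[ 0.5201 -0.2229  0.138 ]] [[ 0.5217 -0.2272  0.138 ]]
pivot (array([ 0.6337, -0.1253,  0.1136]), np.float64(0.0013484650478263153))
corners top [[ 0.6867  0.0185  0.06  ]
 [ 0.6673 -0.1843  0.06  ]
 [ 0.4425 -0.1594  0.06  ]
 [ 0.4616  0.0392  0.06  ]]
corners side [[ 0.6634 -0.1832  0.06  ]
 [ 0.4436 -0.1583  0.06  ]
 [ 0.4654  0.0368  0.06  ]
 [ 0.6868  0.0135  0.06  ]]
top [   0    0   40   45 1268] [207.668  232.6104] [[0.4424 0.2471 0.01  ]]
side [  7   6  35  40 965] [349.087  306.5627] [[0.4413 0.2522 0.03  ]]
top [  0   0  28  30 599] [194.0902 184.3756] [[0.5868 0.2889 0.01  ]]
side [  6   7  20  24 349] [276.9599 319.2808] [[0.5825 0.3026 0.03  ]]
top [   0    0   36   45 1561] [427.8264 142.6035] [[ 0.699  -0.4119  0.01  ]]
top [   0    0   46   50 2270] [422.4533 242.3978] [[ 0.4004 -0.3792  0.01  ]]
rolltop side [[0.4414 0.2341 0.06  ]]
bore top [[0.4398 0.2364 0.06  ]]
```

```bash
cat > ph.py <<'E'
from m import *
np.set_printoptions(precision=4,suppress=True)
def phase(im,n,cx,cy,z,N,rs):
    th=np.arange(720)*np.pi/360;pr=[]
    for r in rs:
        P=np.c_[cx+r*np.cos(th),cy+r*np.sin(th),np.full(720,z)];uv=proj(n,P).astype(np.float32)
        v=cv2.remap(im,uv[:,0].reshape(1,-1),uv[:,1].reshape(1,-1),cv2.INTER_CUBIC)[0].astype(float)
        F=(v*np.exp(-1j*N*th)).mean();pr.append((round(r*1e3,1),round(2*abs(F),1),round(np.degrees(-np.angle(F))*-1/N%(360/N) if 0 else np.degrees(-np.angle(F))/N*-1%(360/N),2)))
    return pr
E
python3 - <<'E'
from ph import *
for n in("top","side"):
    im=cv2.imread(f"pics/{n}0.png");sat=(im[...,2].astype(float)-im[...,1]).astype(np.float32)  # red-green: high on metal vs green
    gray=cv2.cvtColor(im,cv2.COLOR_BGR2GRAY).astype(np.float32)
    b={"top":(195,216,225,250),"side":(325,280,375,330)}[n]
    m=((sat>-20)).astype(np.uint8)[b[1]:b[3],b[0]:b[2]];k,l,st,ce=cv2.connectedComponentsWithStats(m);i=1+np.argmax(st[1:,4]);print(n,st[i],ce[i]+b[:2],onz(n,[ce[i]+b[:2]],.01))
    x,y,ww,hh=st[i][:4]
    if n=="top":c=onz(n,[[b[0]+x+ww/2-.5,b[1]+y+hh/2-.5]],.01)[0];print("bbox c",c)
    for (cx,cy) in ((c[0],c[1]),(c[0]+.001,c[1]),(c[0],c[1]+.001)):
        print("roll",cx,cy,phase(sat,n,cx,cy,.01,16,[.031,.033,.035]))
    D={"top":(.5717,-.0206),"side":(.5719,-.0178)}[n]
    for d in((0,0),(.001,0),(0,.001)):print("drive",phase(gray,n,D[0]+d[0],D[1]+d[1],.078,12,[.022,.024,.026,.028]))
E
```

```text
top [  5   7  22  22 346] [210.0983 233.185 ] [[0.4405 0.24   0.01  ]]
bbox c [0.4396 0.2388 0.01  ]
roll 0.43958762668422763 0.23882273677324667 [(31.0, np.float64(6.0), np.float64(12.67)), (33.0, np.float64(7.0), np.float64(12.74)), (35.0, np.float64(6.8), np.float64(12.71))]
roll 0.44058762668422763 0.23882273677324667 [(31.0, np.float64(6.2), np.float64(12.76)), (33.0, np.float64(7.3), np.float64(12.79)), (35.0, np.float64(7.0), np.float64(12.73))]
roll 0.43958762668422763 0.23982273677324667 [(31.0, np.float64(6.5), np.float64(12.72)), (33.0, np.float64(7.5), np.float64(12.74)), (35.0, np.float64(7.2), np.float64(12.81))]
drive [(22.0, np.float64(4.4), np.float64(12.88)), (24.0, np.float64(7.8), np.float64(14.61)), (26.0, np.float64(9.8), np.float64(15.25)), (28.0, np.float64(8.6), np.float64(15.46))]
drive [(22.0, np.float64(3.4), np.float64(13.24)), (24.0, np.float64(5.4), np.float64(14.79)), (26.0, np.float64(7.2), np.float64(15.5)), (28.0, np.float64(6.6), np.float64(15.67))]
drive [(22.0, np.float64(4.7), np.float64(13.43)), (24.0, np.float64(8.2), np.float64(14.74)), (26.0
[... 536 characters left out ...]
0.23982273677324667 [(31.0, np.float64(2.2), np.float64(13.58)), (33.0, np.float64(4.3), np.float64(12.97)), (35.0, np.float64(6.0), np.float64(13.43))]
drive [(22.0, np.float64(4.4), np.float64(18.2)), (24.0, np.float64(5.4), np.float64(18.21)), (26.0, np.float64(6.7), np.float64(18.18)), (28.0, np.float64(6.5), np.float64(17.32))]
drive [(22.0, np.float64(4.6), np.float64(19.63)), (24.0, np.float64(4.2), np.float64(19.81)), (26.0, np.float64(4.6), np.float64(19.96)), (28.0, np.float64(4.3), np.float64(18.51))]
drive [(22.0, np.float64(4.2), np.float64(18.56)), (24.0, np.float64(5.2), np.float64(17.99)), (26.0, np.float64(5.2), np.float64(18.47)), (28.0, np.float64(4.9), np.float64(17.91))]
```

```bash
cat > go.py <<'E'
import sys
from h import *
def go(x,y,z,az=None):
    s=read_state();p=np.array(s["position"]);R=np.array(s["orientation"])
    d=R.T@(np.array([x,y,z])-p)*1e3
    a=np.degrees(np.arctan2(R[1,2],R[0,2]))
    print("pos",p.round(4),"az %.2f"%a,"w %.4f"%s["width"],"t %.2f"%s["t"],"F",np.array(s["force"]).round(1),"M",np.array(s["moment"]).round(2),"q6 %.2f"%s["qpos"][5])
    print("shift",d.round(1),"" if az is None else "turn %.3f"%np.radians(-((az-a+180)%360-180)))
if __name__=="__main__":go(*map(float,sys.argv[1:]))
E
python3 - <<'E'
from ph import *
for n,b in (("top",(190,210,230,255)),("side",(325,280,375,330))):
    im=cv2.imread(f"pics/{n}0.png").astype(np.float32);sat=im[...,2]-im[...,1]
    big=cv2.resize(sat[b[1]:b[3],b[0]:b[2]],None,fx=8,fy=8,interpolation=cv2.INTER_CUBIC)
    for th in(-35,-25,-15):
        cs=cv2.findContours((big>th).astype(np.uint8),cv2.RETR_EXTERNAL,cv2.CHAIN_APPROX_NONE)[0];c=max(cs,key=cv2.contourArea).reshape(-1,2)
        uv=(c+.5)/8-.5+b[:2];P=onz(n,uv,.01)
        (cc,r)=cv2.minEnclosingCircle((P[:,:2]*1000).astype(np.float32));print(n,th,cc,r,P[:,:2].min(0),P[:,:2].max(0))
E
python3 go.py .44 .2375 .23 -5.25
```

```text
top -35 (440.6673583984375, 239.81088256835938) 37.07162857055664 [0.4043 0.2032] [0.4768 0.2755]
top -25 (440.5254211425781, 239.60910034179688) 34.95796203613281 [0.4061 0.2058] [0.4746 0.2729]
top -15 (440.5024719238281, 239.44351196289062) 31.965198516845703 [0.409  0.2098] [0.4719 0.27  ]
side -35 (441.3069152832031, 231.60842895507812) 49.43552780151367 [0.4049 0.1822] [0.4771 0.2808]
side -25 (440.0924377441406, 231.62744140625) 48.68190383911133 [0.4056 0.183 ] [0.4763 0.2801]
side -15 (440.2230224609375, 231.44305419921875) 47.68733215332031 [0.4064 0.1838] [0.4757 0.279 ]
pos [ 0.1609 -0.5515  0.2297] az -73.74 w 0.0939 t 0.10 F [-0.1 -0.   0. ] M [ 0.   -0.    0.01] q6 -0.12
shift [   0.9  488.9 -679.3] turn -1.195
```

>>> apply_moves(commands="0.2 0 489 -680 -1.195;0.2 0 489 -680 -1.195;0.2 0 489 -680 -1.195;0.2 0 489 -680 -1.195;0.2 0 489 -680 -1.195;0.2 0 489 -680 -1.195;0.2 0 489 -680 -1.195;0.2 0 489 -680 -1.195;0.2 0 489 -680 -1.195;0.2 0 489 -680 -1.195")

```text
t: 1.35
position: [0.3692, 0.0393, 0.2309]
orientation: [[0.001, 0.092, 0.996], [0.001, 0.996, -0.092], [-1.0, 0.001, 0.001]]
force: [2.0, -0.3, 0.1]
width: 0.0563
```

```bash
python3 go.py .4405 .2385 .14 -5.25
```

```text
pos [0.3692 0.0393 0.2309] az -5.26 w 0.0563 t 1.35 F [ 2.  -0.3  0.1] M [-0.03 -0.13  0.01] q6 0.01
shift [ 91.1 204.8  52.7] turn -0.000
```

>>> apply_moves(commands="0.2 0 205 53 0;0.2 0 205 53 0;0.2 40 205 53 0;0.2 91 205 53 0;0.2 91 205 53 0;0.2 91 205 53 0;0.2 91 205 53 0")

```text
t: 2.22
position: [0.4417, 0.2381, 0.1419]
orientation: [[0.003, 0.093, 0.996], [0.002, 0.996, -0.093], [-1.0, 0.002, 0.003]]
force: [-0.1, -0.5, 1.0]
width: 0.0563
```

```bash
python3 - <<'E'
from m import *
for n,b in(("top",(180,205,60,60)),("side",(300,240,100,100))):
    im=grab_frame(n);cv2.imwrite(f"pics/{n}1.png",im);x,y,w_,h_=b;cv2.imwrite(f"pics/{n}1c.png",cv2.resize(im[y:y+h_,x:x+w_],None,fx=6,fy=6,interpolation=cv2.INTER_CUBIC))
E
python3 go.py .4405 .2385 .053 -5.25
```

```text
pos [0.4418 0.2381 0.142 ] az -5.34 w 0.0562 t 2.33 F [-0.8  0.1 -0.3] M [-0.04 -0.07  0.02] q6 0.45
shift [89.   0.1 -1.6] turn -0.002
```

View pics/side1c.png

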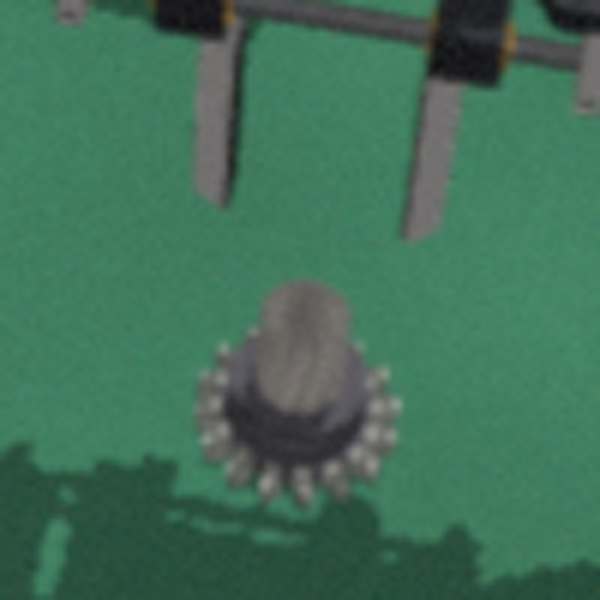

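View pics/top1c.png

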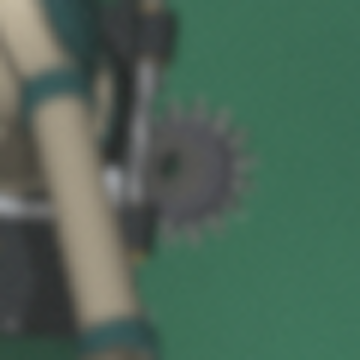

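Run:
```python
from m import *
v=lambda x,y:(300+(x+.5)/6-.5,240+(y+.5)/6-.5)
print(onz("side",[v(306,311)],.06))
print(onz("side",[v(300,505)],.0),"front tip bottom")
print(onz("side",[v(212,203),v(422,238)],.117))
print(proj("side",[(.4405,.2385,.06),(.4405,.2385+.015,.06),(.4405,.2385-.015,.06)])*6-np.array([300,240])*6)
```

```text
[[0.44119114 0.23664342 0.06      ]]
[[0.43701143 0.27272391 0.        ]] front tip bottom
[[0.47515792 0.24202226 0.117     ]
 [0.40669908 0.24730922 0.117     ]]
[[305.16914448 313.08152339]
 [302.22609776 348.81241859]
 [308.03577806 278.23675453]]
```

>>> apply_moves(commands="0.2 45 0 -1 0;0.2 80 0 -1 0;0.2 89 0 -1 0;0.2 89 0 -1 0;-1 89 0 -1 0;-1 89 0 -1 0;-1 89 0 -1 0;-1 89 0 -1 0;-1 89 0 -1 0")

```text
t: 3.45
position: [0.4418, 0.2386, 0.0537]
orientation: [[0.005, 0.093, 0.996], [0.003, 0.996, -0.093], [-1.0, 0.003, 0.005]]
force: [-0.3, -1.0, 5.5]
width: 0.0298
```

```bash
python3 go.py .4405 .2385 .23
```

```text
pos [0.4418 0.2386 0.0537] az -5.33 w 0.0298 t 3.45 F [-0.3 -1.   5.5] M [-0.13  0.06  0.01] q6 0.45
shift [-176.3    0.3   -0.3]
```

>>> apply_moves(commands="-1 -60 0 0 0;-1 -120 0 0 0;-1 -150 0 0 0;-1 -150 0 0 0;-1 -150 0 0 0")

```text
t: 4.08
position: [0.4394, 0.2376, 0.2015]
orientation: [[0.001, 0.093, 0.996], [0.001, 0.996, -0.093], [-1.0, 0.001, 0.001]]
force: [-0.4, 0.3, -3.4]
width: 0.0296
```

```bash
python3 - <<'E'
from m import *
for n,b in(("top",(160,195,100,80)),("side",(290,190,110,100))):
    im=grab_frame(n);cv2.imwrite(f"pics/{n}2.png",im);x,y,w_,h_=b;cv2.imwrite(f"pics/{n}2c.png",cv2.resize(im[y:y+h_,x:x+w_],None,fx=6,fy=6,interpolation=cv2.INTER_CUBIC))
E
python3 go.py .565 -.077 .2 -6
```

```text
pos [0.4394 0.2377 0.2012] az -5.33 w 0.0299 t 4.17 F [-0.  -0.2 -3.6] M [-0.07 -0.03  0.06] q6 0.45
shift [   1.  -301.6  154.3] turn 0.012
```

View pics/side2c.png

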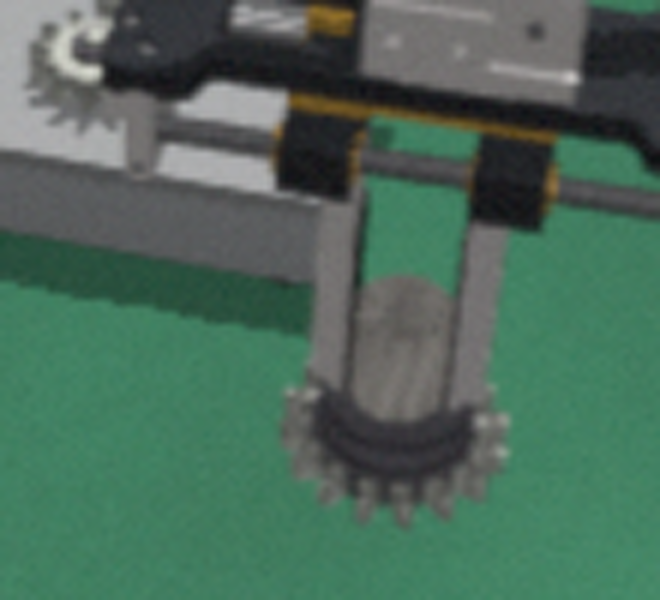

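>>> apply_moves(commands="-1 0 -302 154 0.012;-1 0 -302 154 0.012;-1 0 -302 154 0.012;-1 0 -302 154 0.012;-1 0 -302 154 0.012;-1 0 -302 154 0.012;-1 0 -302 154 0.012;-1 0 -302 154 0.012")

```text
t: 5.18
position: [0.5636, -0.0764, 0.1996]
orientation: [[-0.003, 0.105, 0.994], [0.003, 0.994, -0.105], [-1.0, 0.002, -0.003]]
force: [0.4, 0.1, -3.3]
width: 0.0299
```

```bash
python3 - <<'E'
from m import *
for n,b in(("top",(260,120,120,100)),("side",(240,90,140,120))):
    im=grab_frame(n);cv2.imwrite(f"pics/{n}3.png",im);x,y,w_,h_=b;cv2.imwrite(f"pics/{n}3c.png",cv2.resize(im[y:y+h_,x:x+w_],None,fx=5,fy=5,interpolation=cv2.INTER_CUBIC))
E
python3 go.py .565 -.077 .2 -6
```

```text
pos [ 0.5639 -0.076   0.2004] az -5.95 w 0.0294 t 5.28 F [-0.1  0.4 -3.7] M [-0.04 -0.14  0.03] q6 -0.15
shift [ 0.4 -0.9  1.2] turn 0.001
```

View pics/side3c.png

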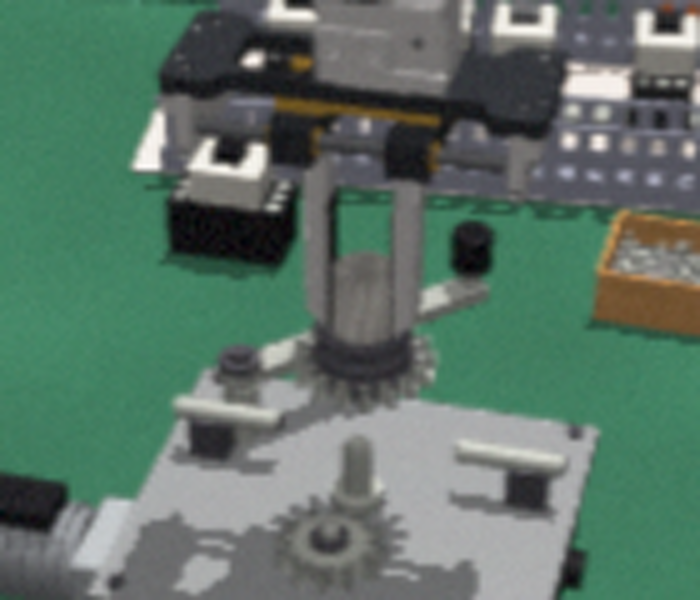

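View pics/top3c.png

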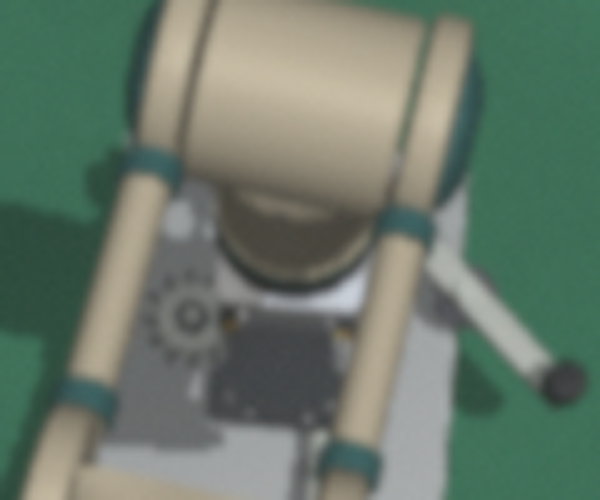

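Run:
```python
from m import *
o=np.array([240,90])
P=lambda p:(proj("side",[p])[0]-o)*5+2
for c in((.5639,-.076),(.5651,-.077)):
    print(P((*c,.2067)),P((c[0]+.001,*c[1:],.2067))-P((*c,.2067)),P((c[0],c[1]+.001,.2067))-P((*c,.2067)),P((*c,.2067-.06)),P((*c,.1)),P((*c,.068)))
    fr=lambda a,r,z:P((c[0]+r*np.cos(a),c[1]+r*np.sin(a),z))
    print("hub ext",fr(0,.015,.19),fr(np.pi,.015,.19),"gear",fr(0,.036,.1467+.005),fr(np.pi,.036,.1517),fr(np.pi/2,.036,.1467),"roll",fr(0,.024,.165),fr(np.pi,.024,.165),"hubtop back",fr(-np.pi/2,.015,.2067))
    print("shaft",fr(0,.008,.085),fr(np.pi,.008,.085))
```

```text
[361.42334922 267.11263278] [-2.06574159 -0.16480797] [-0.27737741  1.12804363] [360.57342817 369.04986135] [359.95287711 443.63345186] [359.54681335 492.50967065]
hub ext [330.5392076  293.72807888] [391.90338177 298.70172952] gear [288.86794814 354.81227337] [432.86411405 366.8873496 ] [350.66918266 411.91517472] roll [312.55407918 334.71499997] [409.30065052 342.73506775] hubtop back [365.53580814 250.38869926]
shaft [344.36934961 465.40156703] [375.17243003 468.12568469]
[359.22325939 265.78874459] [-2.06381137 -0.16453397] [-0.27875568  1.12612405] [358.45023963 367.68901071] [357.88611578 442.24969361] [357.51710388 491.11280245]
hub ext [328.38938336 292.39703788] [389.69682597 297.36256544] gear [286.80339265 353.46365537] [430.6695957  365.51976764] [348.49895787 410.4833325 ] roll [310.45194078 333.37085443] [407.11046462 341.37815657] hubtop back [363.35619703 249.09311337]
shaft [342.33345613 464.01342418] [373.10984202 466.73352917]
```

>>> apply_moves(commands="-1 20 -1 1.2 -0.055;-1 42 -1 1.2 -0.055;-1 42 -1 1.2 -0.055;-1 42 -1 1.2 -0.055")

```text
t: 5.78
position: [0.5653, -0.0764, 0.1593]
orientation: [[0.0, 0.048, 0.999], [0.002, 0.999, -0.048], [-1.0, 0.002, 0.0]]
force: [-0.4, 0.1, -3.2]
width: 0.0297
```

```bash
python3 go.py .565 -.077 .14 -3
```

```text
pos [ 0.5653 -0.0764  0.1593] az -2.74 w 0.0297 t 5.78 F [-0.4  0.1 -3.2] M [-0.01 -0.07  0.02] q6 -0.21
shift [19.3 -0.7 -0.3] turn 0.005
```

>>> apply_moves(commands="-1 4 -0.7 -0.3 0;-1 8 -0.7 -0.3 0;-1 12 -0.7 -0.3 0;-1 12 -0.7 -0.3 0")

```text
t: 6.28
position: [0.5661, -0.0782, 0.1473]
orientation: [[0.003, 0.048, 0.999], [-0.001, 0.999, -0.048], [-1.0, -0.0, 0.003]]
force: [2.8, -3.0, -4.2]
width: 0.0299
```

```bash
python3 go.py .565 -.077 .134 -2.8
```

```text
pos [ 0.5661 -0.0782  0.1473] az -2.73 w 0.0299 t 6.28 F [ 2.8 -3.  -4.2] M [-0.67 -0.57 -0.03] q6 -0.21
shift [13.3  1.1 -1.2] turn 0.001
```

>>> apply_moves(commands="-1 2 -0.8 0.7 0;-1 5 -0.8 0.7 0;-1 8 -0.8 0.7 0;-1 10 -0.8 0.7 0;-1 10 -0.8 0.7 0")

```text
t: 6.9
position: [0.5664, -0.0787, 0.1369]
orientation: [[0.002, 0.048, 0.999], [-0.0, 0.999, -0.048], [-1.0, 0.0, 0.002]]
force: [-1.1, 0.5, -3.9]
width: 0.0295
```

```bash
python3 go.py .5665 -.079 .1317 -2.8
```

```text
pos [ 0.5664 -0.0787  0.1369] az -2.73 w 0.0295 t 6.90 F [-1.1  0.5 -3.9] M [ 0.   -0.04  0.02] q6 -0.21
shift [ 5.2 -0.3  0.1] turn 0.001
```

>>> apply_moves(commands="-1 3 0 0 0;-1 5 0 0 0;-1 6 0 0 0;-1 6 0 0 0")

```text
t: 7.4
position: [0.5664, -0.0788, 0.1315]
orientation: [[0.002, 0.048, 0.999], [-0.0, 0.999, -0.048], [-1.0, -0.0, 0.002]]
force: [-1.1, -0.7, 1.0]
width: 0.0296
```

```bash
python3 go.py .5665 -.079 .1217 -2.8
```

```text
pos [ 0.5664 -0.0788  0.1315] az -2.73 w 0.0296 t 7.40 F [-1.1 -0.7  1. ] M [0.02 0.16 0.04] q6 -0.21
shift [ 9.8 -0.2  0. ] turn 0.001
```

>>> apply_moves(commands="-1 1 0 0 0.01;-1 1 0 0 0.02;-1 1 0 0 0.03;-1 1 0 0 0.04")

```text
t: 7.9
position: [0.5663, -0.0789, 0.1313]
orientation: [[0.002, 0.088, 0.996], [-0.001, 0.996, -0.088], [-1.0, -0.0, 0.002]]
force: [-2.2, 0.1, 5.3]
width: 0.0297
```

>>> apply_moves(commands="-1 0.5 0 0 -0.03;-1 0.5 0 0 -0.045;-1 0.5 0 0 -0.06;-1 0.5 0 0 -0.07")

```text
t: 8.4
position: [0.5671, -0.0791, 0.1313]
orientation: [[0.004, 0.018, 1.0], [-0.001, 1.0, -0.018], [-1.0, -0.001, 0.004]]
force: [-0.1, -0.4, 5.4]
width: 0.0296
```

>>> apply_moves(commands="-1 0.5 0 0 -0.01;-1 0.5 0 0 -0.02;-1 0.5 0 0 -0.03;-1 0.5 0 0 -0.03")

```text
t: 8.9
position: [0.5672, -0.0791, 0.1313]
orientation: [[0.004, -0.013, 1.0], [-0.001, 1.0, 0.013], [-1.0, -0.001, 0.004]]
force: [-0.5, -0.4, 5.8]
width: 0.0298
```

>>> apply_moves(commands="-1 0.5 0 0 -0.015;-1 0.5 0 0 -0.03;-1 0.5 0 0 -0.045;-1 0.5 0 0 -0.06;-1 0.5 0 0 -0.06")

```text
t: 9.52
position: [0.5673, -0.0791, 0.1311]
orientation: [[0.005, -0.073, 0.997], [-0.001, 0.997, 0.073], [-1.0, -0.001, 0.005]]
force: [-0.4, -0.8, 5.6]
width: 0.0298
```

>>> apply_moves(commands="-1 0.5 0 0 -0.015;-1 0.5 0 0 -0.03;-1 0.5 0 0 -0.045;-1 0.5 0 0 -0.06;-1 0.5 0 0 -0.06")

```text
t: 10.15
position: [0.5666, -0.0789, 0.1296]
orientation: [[0.003, -0.133, 0.991], [-0.0, 0.991, 0.133], [-1.0, -0.001, 0.002]]
force: [0.8, 0.4, -3.9]
width: 0.0296
```

```bash
python3 go.py .5665 -.079 .1217 -6
python3 - <<'E'
from m import *
for n,b in(("side",(240,100,140,120)),):
    im=grab_frame(n);cv2.imwrite(f"pics/{n}4.png",im);x,y,w_,h_=b;cv2.imwrite(f"pics/{n}4c.png",cv2.resize(im[y:y+h_,x:x+w_],None,fx=5.5,fy=5,interpolation=cv2.INTER_CUBIC))
E
```

```text
pos [ 0.5666 -0.0789  0.1296] az 7.62 w 0.0296 t 10.15 F [ 0.8  0.4 -3.9] M [-0.05 -0.13  0.03] q6 -0.39
shift [ 7.9 -0.1 -0.1] turn 0.238
```

View pics/side4c.png

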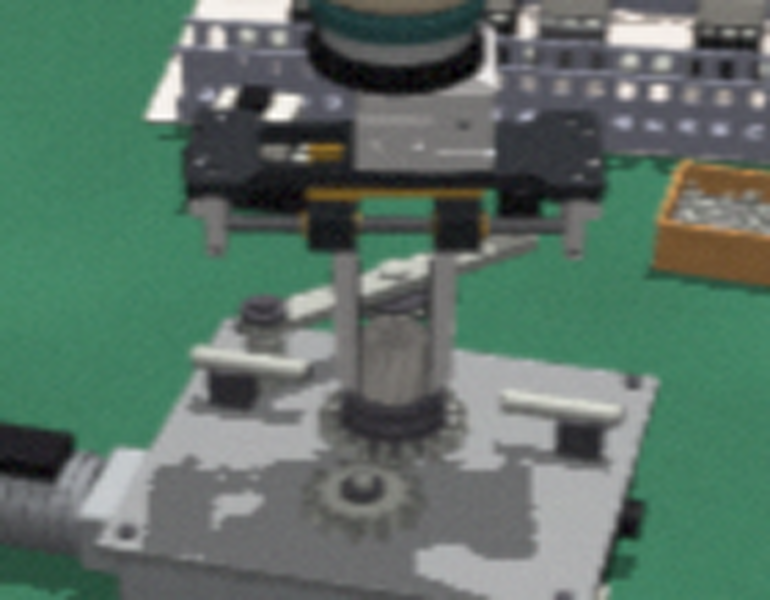

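>>> apply_moves(commands="-1 2 0 0 0;-1 4 0 0 0;-1 6 0 0 0;-1 7 0 0 0;-1 7 0 0 0")

```text
t: 10.82
position: [0.5667, -0.0789, 0.1227]
orientation: [[0.003, -0.132, 0.991], [-0.0, 0.991, 0.132], [-1.0, -0.001, 0.003]]
force: [0.1, -0.1, -3.9]
width: 0.0296
```

```bash
python3 go.py .5665 -.079 .1217 -6
```

```text
pos [ 0.5667 -0.0789  0.1227] az 7.61 w 0.0296 t 10.82 F [ 0.1 -0.1 -3.9] M [-0.01 -0.09  0.06] q6 -0.39
shift [ 1.  -0.1 -0.2] turn 0.238
```

>>> apply_moves(commands="-1 0.7 0 0 0;-1 1.3 0 0 0;-1 1.8 0 0 0;-1 1.8 0 0 0")

```text
t: 11.32
position: [0.5667, -0.0789, 0.1217]
orientation: [[0.003, -0.133, 0.991], [-0.0, 0.991, 0.133], [-1.0, -0.001, 0.003]]
force: [-2.2, 0.9, 3.9]
width: 0.03
```

>>> apply_moves(commands="-0.1 0 0 0 0;-0.1 0 0 0 0;-0.1 0 0 0 0;-0.1 0 0 0 0;-0.1 -30 0 0 0;-0.1 -75 0 0 0;-0.1 -120 0 0 0;-0.1 -120 0 0 0")

```text
t: 12.32
position: [0.5686, -0.0794, 0.2457]
orientation: [[0.011, -0.133, 0.991], [-0.003, 0.991, 0.133], [-1.0, -0.004, 0.011]]
force: [0.1, 0.1, 0.4]
width: 0.0425
```

```bash
python3 go.py .45 -.27 .22 -45
python3 - <<'E'
from m import *
for n,b in(("side",(240,100,140,120)),):
    im=grab_frame(n);cv2.imwrite(f"pics/{n}5.png",im);x,y,w_,h_=b;cv2.imwrite(f"pics/{n}5c.png",cv2.resize(im[y:y+h_,x:x+w_],None,fx=5,fy=5,interpolation=cv2.INTER_CUBIC))
E
```

```text
pos [ 0.5686 -0.0794  0.2457] az 7.62 w 0.0425 t 12.32 F [0.1 0.1 0.4] M [-0.01 -0.05  0.  ] q6 -0.39
shift [  24.8 -173.1 -143.1] turn 0.918
```

View pics/side5c.png

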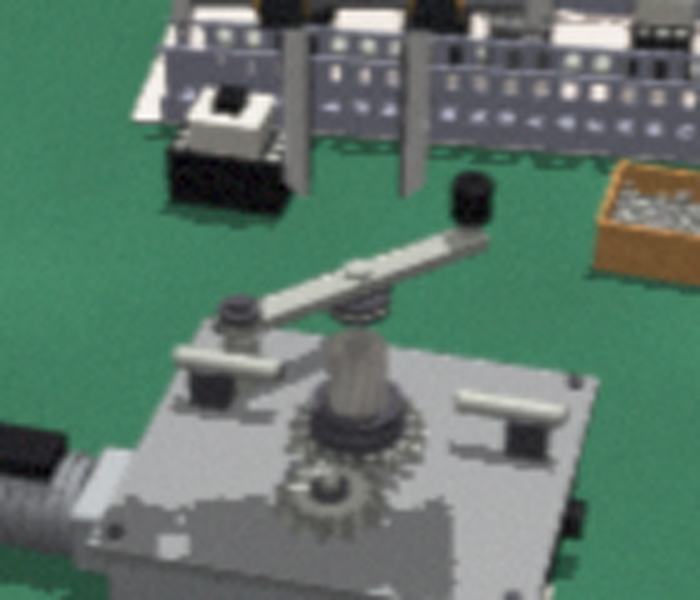

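```bash
python3 go.py .522 -.2245 .21 -49
python3 - <<'E'
from m import *
b=(240,100);gg=lambda x,y:(b[0]+(x+.5)/5-.5,b[1]+(y+.5)/5-.5)
print(onz("side",[gg(473,182)],.138),onz("side",[gg(240,305)],.112))
E
```

```text
pos [ 0.5672 -0.079   0.2432] az 7.62 w 0.0424 t 12.38 F [-0.3  0.2 -0.8] M [-0.01 -0.05  0.02] q6 -0.39
shift [  33.1 -138.1  -64.3] turn 0.988
[[ 0.52150102 -0.22518833  0.138     ]] [[ 0.63486488 -0.12765861  0.112     ]]
```

>>> apply_moves(commands="0.2 0 -50 -20 0.18;0.2 33 -138 -64 0.4;0.2 33 -138 -64 0.6;0.2 33 -138 -64 0.8;0.2 33 -138 -64 0.988;0.2 33 -138 -64 0.988;0.2 33 -138 -64 0.988")

```text
t: 13.25
position: [0.5213, -0.2239, 0.2083]
orientation: [[0.004, 0.754, 0.657], [0.0, 0.657, -0.754], [-1.0, 0.003, 0.002]]
force: [1.0, 0.7, -0.9]
width: 0.0567
```

```bash
python3 go.py .522 -.225 .137 -49
python3 - <<'E'
from m import *
for n,b in(("side",(240,80,140,120)),("top",(290,110,120,120))):
    im=grab_frame(n);cv2.imwrite(f"pics/{n}6.png",im);x,y,w_,h_=b;cv2.imwrite(f"pics/{n}6c.png",cv2.resize(im[y:y+h_,x:x+w_],None,fx=5,fy=5,interpolation=cv2.INTER_CUBIC))
E
```

```text
pos [ 0.5213 -0.2239  0.2083] az -48.96 w 0.0567 t 13.25 F [ 1.   0.7 -0.9] M [-0.03 -0.05  0.03] q6 0.32
shift [71.3 -0.4  1.1] turn 0.001
```

View pics/side6c.png

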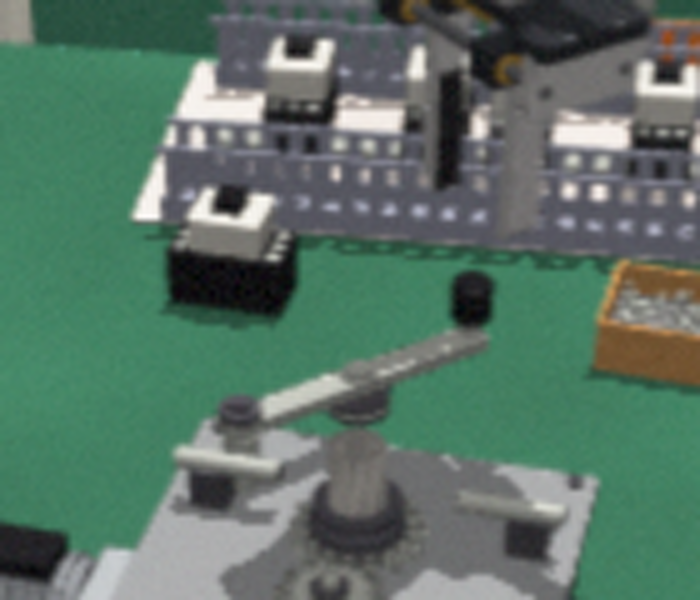

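View pics/top6c.png

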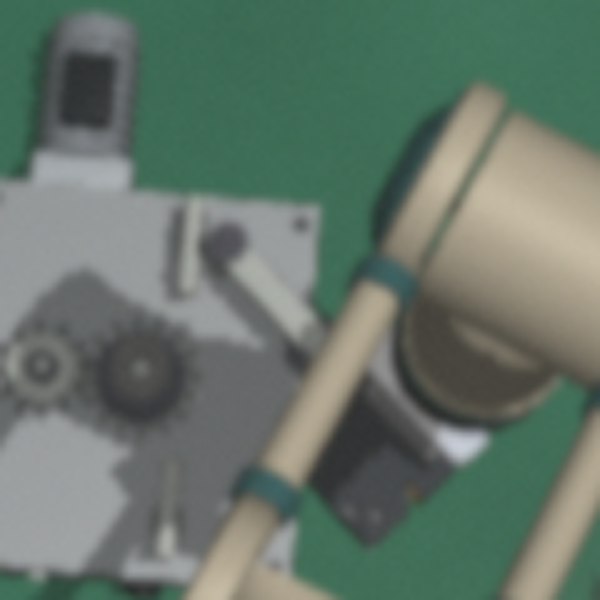

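>>> apply_moves(commands="0.2 35 0 1 0;0.2 60 0 1 0;0.2 71 0 1 0;0.2 71 0 1 0;-0.3 71 0 1 0;-0.3 71 0 1 0;-0.3 71 0 1 0")

```text
t: 14.22
position: [0.523, -0.2249, 0.1386]
orientation: [[0.006, 0.754, 0.657], [-0.001, 0.657, -0.754], [-1.0, 0.004, 0.005]]
force: [0.1, -1.0, 0.1]
width: 0.0339
```

```bash
cat > arc.py <<'E'
import sys
from go import *
# tool centre along arc: pivot P, radius .15, arm rotation cw by da from measured a
s=read_state();p=s["position"];R=s["orientation"];P=np.array([.635,-.1275])
v=p[:2]-P;a=np.arctan2(v[1],v[0]);r=.150;print("r %.4f ang %.1f"%(np.linalg.norm(v),np.degrees(a)))
az=np.arctan2(R[1,2],R[0,2])
for d in map(float,sys.argv[1:]):
    b=a-d;t=np.array([*(P+r*np.array([np.cos(b),np.sin(b)])),.137]);sh=R.T@(t-p)*1e3
    want=b+np.pi/2; turn=-((want-az+np.pi)%(2*np.pi)-np.pi)
    print(d,sh.round(1),"turn %.3f"%turn, t.round(3))
go(.5,-.2,.137)
E
python3 arc.py .05 .1 .15 .2 .25 .3 .35 .4 .45 .5
```

```text
r 0.1484 ang -139.0
0.05 [ 1.6 -1.4 -7.5] turn 0.051 [ 0.517 -0.22   0.137]
0.1 [  1.6  -0.8 -15. ] turn 0.101 [ 0.513 -0.214  0.137]
0.15 [  1.5   0.1 -22.4] turn 0.151 [ 0.508 -0.208  0.137]
0.2 [  1.5   1.5 -29.8] turn 0.201 [ 0.505 -0.202  0.137]
0.25 [  1.5   3.1 -37.1] turn 0.251 [ 0.501 -0.195  0.137]
0.3 [  1.4   5.2 -44.3] turn 0.301 [ 0.498 -0.188  0.137]
0.35 [  1.4   7.6 -51.4] turn 0.351 [ 0.495 -0.181  0.137]
0.4 [  1.4  10.3 -58.4] turn 0.401 [ 0.492 -0.174  0.137]
0.45 [  1.4  13.4 -65.2] turn 0.451 [ 0.49  -0.167  0.137]
0.5 [  1.4  16.9 -71.9] turn 0.501 [ 0.488 -0.16   0.137]
pos [ 0.523  -0.2249  0.1386] az -48.93 w 0.0339 t 14.22 F [ 0.1 -1.   0.1] M [-0.05 -0.02  0.02] q6 0.32
shift [  1.5  -1.  -33.9]
```

>>> apply_moves(commands="-0.3 1 -1 -7 0.05;-0.3 1 -1 -15 0.1;-0.3 1 0 -22 0.15;-0.3 1 1.5 -30 0.2;-0.3 1 3 -37 0.25;-0.3 1 5 -44 0.3;-0.3 1 7.6 -51 0.35;-0.3 1 10.3 -58 0.4;-0.3 1 13.4 -65 0.45;-0.3 1 17 -72 0.5")

```text
t: 15.48
position: [0.4899, -0.1606, 0.1383]
orientation: [[0.01, 0.977, 0.214], [-0.004, 0.214, -0.977], [-1.0, 0.008, 0.006]]
force: [2.0, -1.9, 0.2]
width: 0.0328
```

```bash
python3 arc.py .04 .08 .12 .16 .2 .24 .28 .32 .36
python3 - <<'E'
from m import *
for n,b in(("side",(240,80,140,120)),):
    im=grab_frame(n);cv2.imwrite(f"pics/{n}7.png",im);x,y,w_,h_=b;cv2.imwrite(f"pics/{n}7c.png",cv2.resize(im[y:y+h_,x:x+w_],None,fx=5,fy=5,interpolation=cv2.INTER_CUBIC))
E
```

```text
r 0.1489 ang -167.2
0.04 [ 1.3 -1.1 -6. ] turn 0.031 [ 0.488 -0.155  0.137]
0.08 [  1.2  -0.8 -12. ] turn 0.071 [ 0.487 -0.149  0.137]
0.12 [  1.2  -0.2 -18. ] turn 0.111 [ 0.486 -0.143  0.137]
0.16 [  1.2   0.6 -23.9] turn 0.151 [ 0.485 -0.137  0.137]
0.2 [  1.1   1.6 -29.8] turn 0.191 [ 0.485 -0.131  0.137]
0.24 [  1.1   2.8 -35.7] turn 0.231 [ 0.485 -0.125  0.137]
0.28 [  1.1   4.3 -41.5] turn 0.271 [ 0.485 -0.119  0.137]
0.32 [  1.1   6.1 -47.2] turn 0.311 [ 0.486 -0.113  0.137]
0.36 [  1.1   8.  -52.9] turn 0.351 [ 0.486 -0.107  0.137]
pos [ 0.4899 -0.1606  0.1383] az -77.66 w 0.0328 t 15.47 F [ 2.  -1.9  0.2] M [-0.37 -0.22 -0.02] q6 0.90
shift [ 1.5  1.5 40.7]
```

View pics/side7c.png

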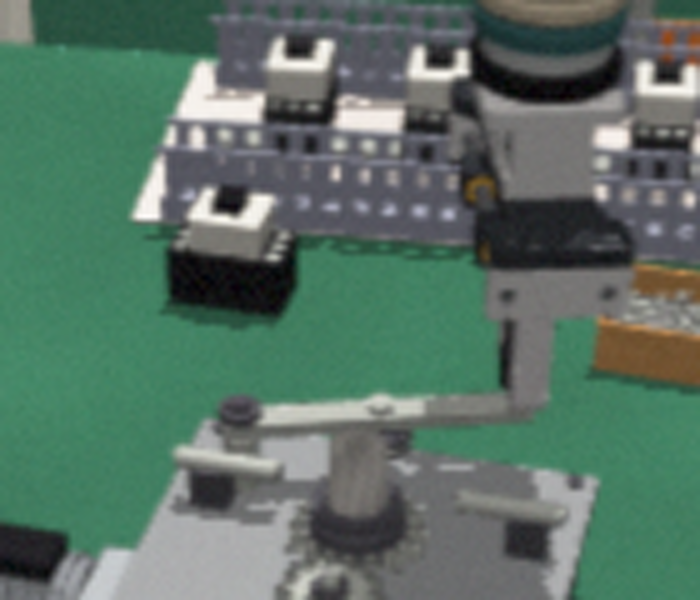

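>>> apply_moves(commands="-0.3 1 -1 -6 0.03;-0.3 1 -1 -12 0.07;-0.3 1 0 -18 0.11;-0.3 1 0.6 -24 0.15;-0.3 1 1.2 -27 0.17;-0.3 1 1.6 -30 0.19;-0.3 1 1.6 -30 0.19")

```text
t: 16.4
position: [0.4845, -0.1298, 0.1372]
orientation: [[0.009, 1.0, 0.025], [-0.003, 0.025, -1.0], [-1.0, 0.009, 0.003]]
force: [0.7, -1.2, 1.1]
width: 0.0331
```

```bash
python3 arc.py .02 .04 .06 .08 .1 .12 .14 .16 .18 .2
python3 - <<'E'
from m import *
for n,b in(("side",(240,80,140,120)),):
    im=grab_frame(n);cv2.imwrite(f"pics/{n}8.png",im);x,y,w_,h_=b;cv2.imwrite(f"pics/{n}8c.png",cv2.resize(im[y:y+h_,x:x+w_],None,fx=5,fy=5,interpolation=cv2.INTER_CUBIC))
E
```

```text
r 0.1505 ang -179.1
0.02 [ 0.2  0.6 -3. ] turn 0.030 [ 0.485 -0.127  0.137]
0.04 [ 0.2  0.7 -6. ] turn 0.050 [ 0.485 -0.124  0.137]
0.06 [ 0.2  0.9 -9. ] turn 0.070 [ 0.485 -0.121  0.137]
0.08 [  0.1   1.1 -12. ] turn 0.090 [ 0.485 -0.118  0.137]
0.1 [  0.1   1.4 -15. ] turn 0.110 [ 0.486 -0.115  0.137]
0.12 [  0.1   1.8 -17.9] turn 0.130 [ 0.486 -0.112  0.137]
0.14 [  0.1   2.2 -20.9] turn 0.150 [ 0.486 -0.109  0.137]
0.16 [  0.1   2.7 -23.9] turn 0.170 [ 0.487 -0.106  0.137]
0.18 [  0.1   3.2 -26.8] turn 0.190 [ 0.487 -0.103  0.137]
0.2 [  0.1   3.8 -29.8] turn 0.210 [ 0.488 -0.1    0.137]
pos [ 0.4845 -0.1298  0.1372] az -88.57 w 0.0331 t 16.40 F [ 0.7 -1.2  1.1] M [-0.27 -0.07  0.05] q6 1.14
shift [ 0.5 13.7 70.6]
```

View pics/side8c.png

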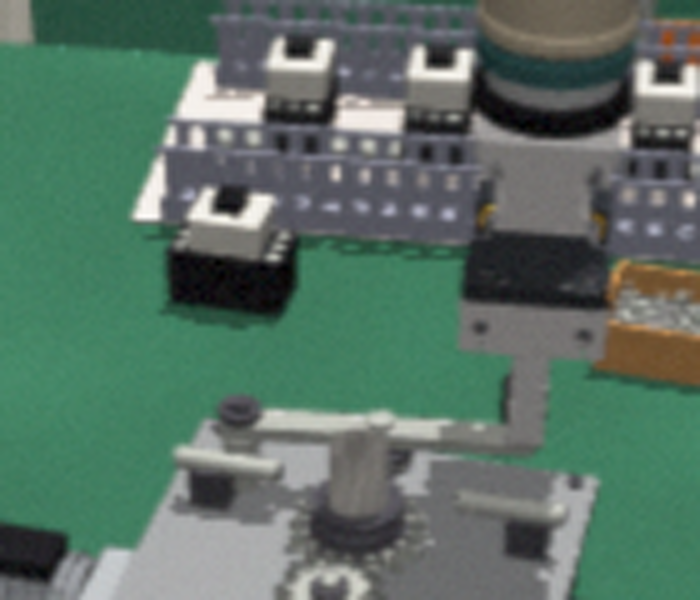

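>>> apply_moves(commands="-0.3 0 0.6 -3 0.03;-0.3 0 0.7 -6 0.05;-0.3 0 0.9 -9 0.07;-0.3 0 0.9 -9 0.07")

```text
t: 16.95
position: [0.4848, -0.1202, 0.1369]
orientation: [[0.008, 0.999, -0.045], [-0.002, -0.045, -0.999], [-1.0, 0.008, 0.001]]
force: [-0.2, -1.5, 0.6]
width: 0.0326
```

>>> apply_moves(commands="-0.3 0 0.3 -1.5 0.01;-0.3 0 0.4 -3 0.02;-0.3 0 0.4 -3 0.02")

```text
t: 17.32
position: [0.4851, -0.117, 0.1368]
orientation: [[0.007, 0.998, -0.065], [-0.001, -0.065, -0.998], [-1.0, 0.007, 0.001]]
force: [-1.1, -0.6, 1.0]
width: 0.0328
```

>>> apply_moves(commands="-0.3 0 0.3 -1.5 0.01;-0.3 0 0.4 -3 0.02;-0.3 0 0.4 -3 0.02")

```text
t: 17.7
position: [0.4855, -0.1137, 0.1367]
orientation: [[0.007, 0.996, -0.085], [-0.001, -0.085, -0.996], [-1.0, 0.007, 0.0]]
force: [-1.7, -2.2, 0.9]
width: 0.033
```

>>> apply_moves(commands="-0.3 0 0.3 -1.5 0.01;-0.3 0 0.4 -3 0.02;-0.3 0 0.4 -3 0.02")

```text
t: 18.08
position: [0.4861, -0.1105, 0.1366]
orientation: [[0.007, 0.994, -0.105], [-0.001, -0.105, -0.994], [-1.0, 0.007, -0.0]]
force: [-2.0, -1.0, 0.1]
width: 0.0328
```

```bash
python3 arc.py .02 .04;python3 - <<'E'
from m import *
for n,b in(("side",(240,80,140,120)),("top",(290,110,120,120))):
    im=grab_frame(n);cv2.imwrite(f"pics/{n}9.png",im);x,y,w_,h_=b;cv2.imwrite(f"pics/{n}9c.png",cv2.resize(im[y:y+h_,x:x+w_],None,fx=5,fy=5,interpolation=cv2.INTER_CUBIC))
E
```

```text
r 0.1499 ang 173.5
0.02 [-0.4 -0.  -3. ] turn 0.028 [ 0.486 -0.108  0.137]
0.04 [-0.4  0.1 -6. ] turn 0.048 [ 0.487 -0.105  0.137]
pos [ 0.4861 -0.1105  0.1366] az -96.03 w 0.0328 t 18.07 F [-2.  -1.   0.1] M [-0.28  0.23 -0.02] q6 1.31
shift [-0.2 23.3 87.5]
```

View pics/side9c.png

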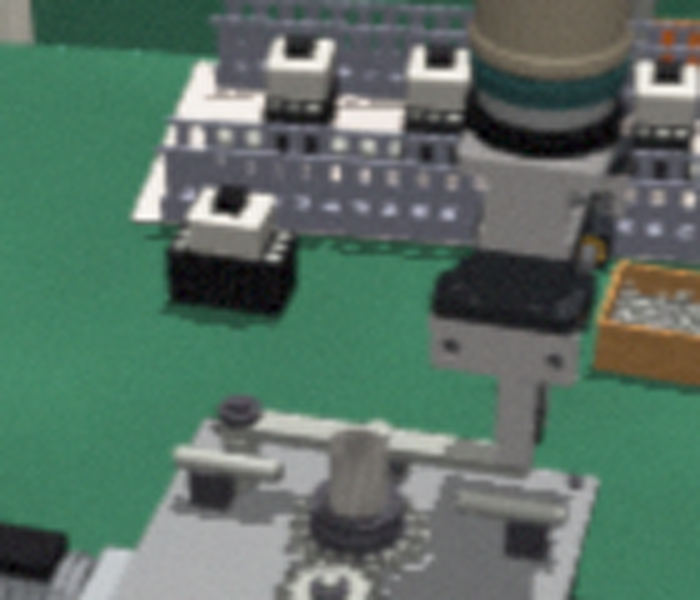

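View pics/top9c.png

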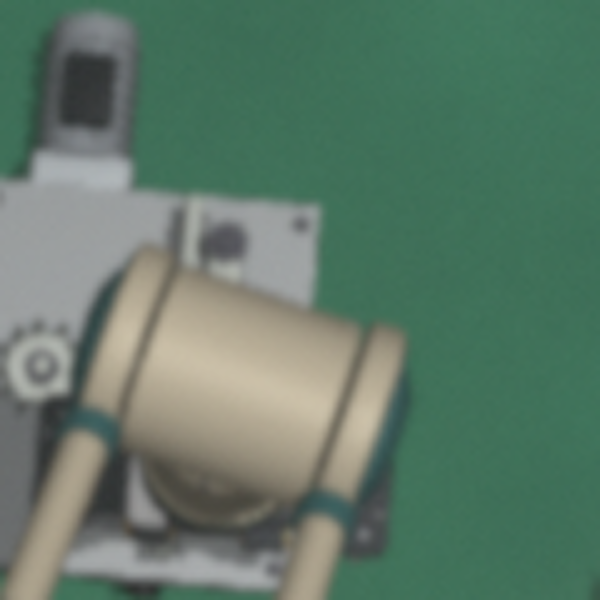

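>>> apply_moves(commands="-0.3 0 0 -1 0.01;-0.3 0 0 -1.5 0.01;-0.3 0 0 -1.5 0.01")

```text
t: 18.55
position: [0.4863, -0.109, 0.1366]
orientation: [[0.007, 0.993, -0.115], [-0.0, -0.115, -0.993], [-1.0, 0.007, -0.0]]
force: [-0.1, -2.2, 0.4]
width: 0.0326
```

>>> apply_moves(commands="-0.3 0 0 -1 0.01;-0.3 0 0 -1.5 0.01;-0.3 0 0 -1.5 0.01")

```text
t: 18.92
position: [0.4865, -0.1077, 0.1366]
orientation: [[0.007, 0.992, -0.125], [-0.001, -0.125, -0.992], [-1.0, 0.007, 0.0]]
force: [-2.0, -1.9, 0.3]
width: 0.0332
```

>>> apply_moves(commands="-0.3 0 0 -1 0.01;-0.3 0 0 -1.5 0.01;-0.3 0 0 -1.5 0.01")

```text
t: 19.3
position: [0.4867, -0.107, 0.1366]
orientation: [[0.007, 0.991, -0.134], [-0.003, -0.134, -0.991], [-1.0, 0.007, 0.002]]
force: [-0.3, -4.6, -1.3]
width: 0.0333
```

>>> apply_moves(commands="-0.3 0 0 -1.5 0;-0.3 0 0 -1.5 0;-0.3 0 0 -1.5 0")

```text
t: 19.68
position: [0.4867, -0.1068, 0.1365]
orientation: [[0.006, 0.991, -0.134], [-0.005, -0.134, -0.991], [-1.0, 0.007, 0.004]]
force: [-1.6, -6.4, -0.6]
width: 0.0328
```

>>> apply_moves(commands="0.1 0 0 0 0;0.1 0 0 0 0;0.1 0 0 0 0;0.1 -30 0 0 0;0.1 -70 0 0 0;0.1 -110 0 0 0;0.1 -110 0 0 0")

```text
t: 20.55
position: [0.488, -0.1065, 0.2498]
orientation: [[0.013, 0.991, -0.134], [-0.007, -0.134, -0.991], [-1.0, 0.014, 0.005]]
force: [0.6, -0.3, -0.4]
width: 0.0518
```

```bash
python3 go.py .33 -.35 .25;python3 - <<'E'
from m import *
for n,b in(("side",(240,80,140,120)),):
    im=grab_frame(n);cv2.imwrite(f"pics/{n}10.png",im);x,y,w_,h_=b;cv2.imwrite(f"pics/{n}10c.png",cv2.resize(im[y:y+h_,x:x+w_],None,fx=5,fy=5,interpolation=cv2.INTER_CUBIC))
E
```

```text
pos [ 0.488  -0.1065  0.2498] az -97.68 w 0.0518 t 20.55 F [ 0.6 -0.3 -0.4] M [ 0.   -0.02  0.03] q6 1.35
shift [  -0.6 -124.1  262.4]
```

View pics/side10c.png

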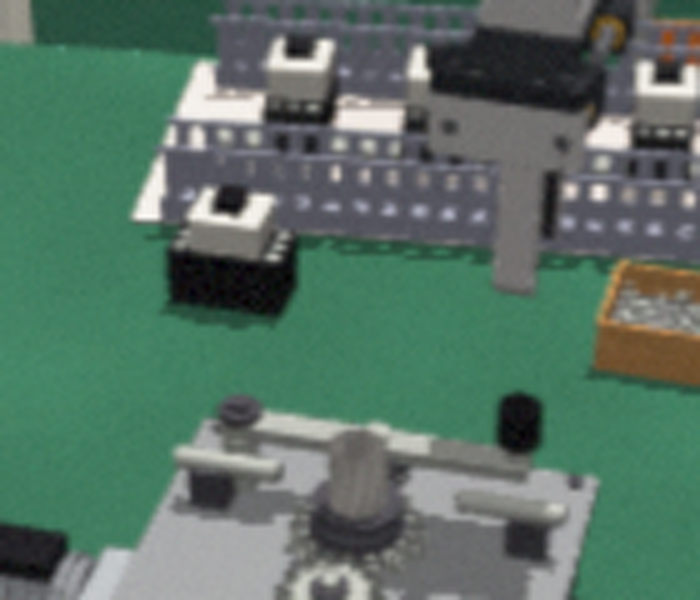

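Clear the arm away so the top camera can check the result.

>>> apply_moves(commands="0.1 -5 -124 262 0;0.1 -5 -124 262 0;0.1 -5 -124 262 0;0.1 -5 -124 262 0;0.1 -5 -124 262 0;0.1 -5 -124 262 0;0.1 -5 -124 262 0")

```text
t: 21.48
position: [0.3287, -0.3479, 0.2513]
orientation: [[0.008, 0.991, -0.134], [-0.002, -0.134, -0.991], [-1.0, 0.009, 0.001]]
force: [-0.0, -0.1, -0.1]
width: 0.0519
```

Run:
```python
from ph import *
for n,b in(("side",(220,100,160,120)),("top",(270,110,120,120))):
    im=grab_frame(n);cv2.imwrite(f"pics/{n}11.png",im);x,y,w_,h_=b;cv2.imwrite(f"pics/{n}11c.png",cv2.resize(im[y:y+h_,x:x+w_],None,fx=4.8,fy=4.8,interpolation=cv2.INTER_CUBIC))
print(proj("side",[(.5655,-.0775,.128),(.5655,-.0775,.138)]), proj("top",[(.5655,-.0775,.128)]))
a=cv2.imread("pics/top0.png").astype(int);c=cv2.imread("pics/top11.png").astype(int)
for b in((180,170,208,200),(410,120,446,165),(405,218,446,268)):print(np.abs(a-c)[b[1]:b[3],b[0]:b[2]].mean())
```

```text
[[311.1132 169.0745]
 [311.1368 165.8469]] [[318.0904 181.3867]]
0.8726190476190476
0.8596707818930042
17.97528455284553
```

View pics/top11c.png

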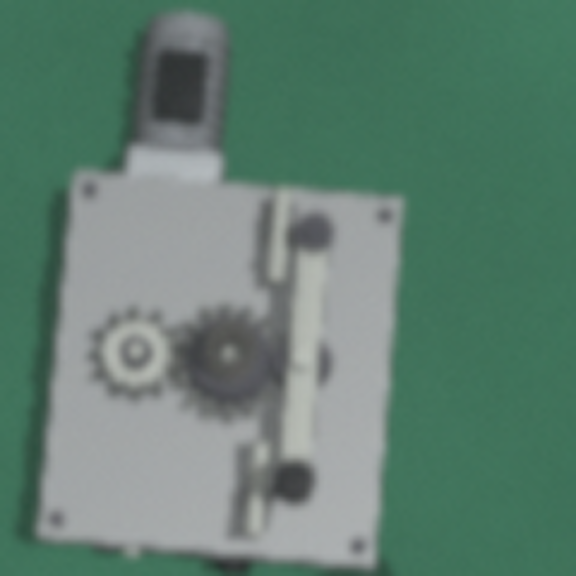

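View pics/side11c.png

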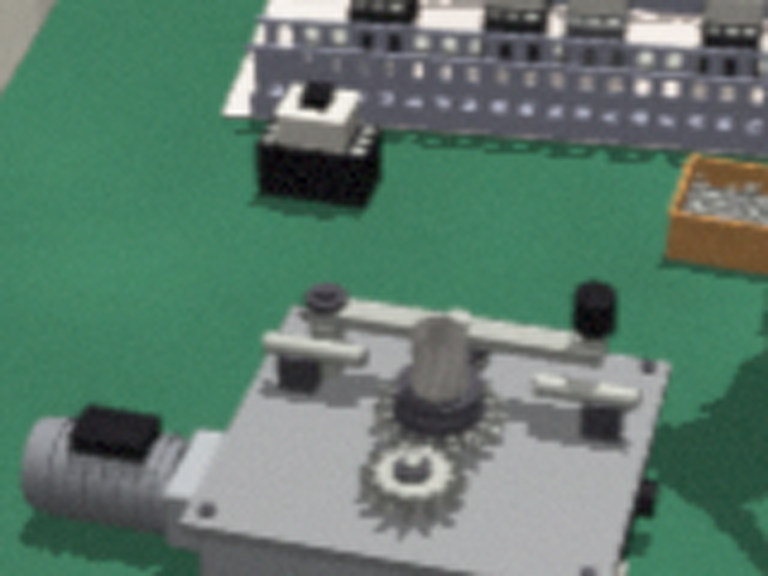

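Run:
```python
from h import *
a=cv2.imread("pics/side0.png").astype(int);c=cv2.imread("pics/side11.png").astype(int)
for n,b in(("tray",(355,128,400,162)),("contactor",(268,112,305,145)),("spare",(262,300,292,335))):print(n,np.abs(a-c)[b[1]:b[3],b[0]:b[2]].mean())
print(read_state()["force"]);print(finish_job())
```

```text
tray 4.347276688453159
contactor 4.091728091728092
spare 3.617142857142857
[ 0.50237666 -0.29683176  0.55939141]
the job is handed in; nothing more can be done
None
```

The feed roll is seated on the stub shaft with its teeth in mesh. The pressure arm is swung in against it, and the job was handed in at about 21.6 s of the 72 s allowed.

**Feed roll:** I gripped it by the hub and lowered it onto the shaft until the teeth clashed at a tool height of 131.5 mm. I then rocked it under less than 10 N. My camera estimate of the tooth angle was about 9 to 10° off, so the rocking had to go past it before the teeth dropped in. From there it slid freely to the shoulder at 121.7 mm, 9.8 mm below the clash. After release, the top of the hub in the side picture was where a seated, upright roll should be.

**Pressure arm:** I pushed the knob round, loosely held between the fingers, until the roller stopped against the roll. At that point the tool no longer moved with further steps and the force rose from about 2 N to 6.4 N. I then opened the fingers and backed off. The arm stayed in place.

**Bystanders:** The before-and-after pictures show the contactor and spare roller unmoved. The screw tray matches in the side view, but in the top view its area changed. I put that down to the robot and its shadow over the tray, and did not check it separately.

The last force reading showed the robot touching nothing.

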